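# Locate the dial carrier and set its hold-down vacuum

## Robot

A 7-joint arm with a two-finger parallel gripper is mounted at the origin on the work surface. World frame = base frame: x ahead of the robot, y to its left, z up, the work surface at z = 0. Lengths are in m, angles in rad, forces in N, time in s.
With the tool pointing down it reaches from about 0.425 to 0.875 m from the base axis. Payload 9.9 kg.
Tool frame: the origin (TCP) lies at the very end of the fingers, on their centre line; the grasp point (between the pads) lies behind it (ctrl.hold_point_z is the z of the grasp point in the tool frame, in m); z points along the fingers, y is the direction in which the jaws open and shut (so a half turn about z gives the same grasp; the last joint's range is limited). The gripper opens to 85 mm and grips with 20 to 120 N. Pads are 22 mm wide; open, the fingers measure 114 mm over their backs; the gripper's body (76 mm by 85 mm) begins 54 mm behind the grasp point. The pads swing forward as they close: fully open they stand 13 mm farther back than shut.
Start: joints at [1.045, 0.576, 0.025, 1.437, -0.015, 1.129, -0.057], TCP at [0.289, -0.61, 0.231] pointing down, gripper open.
Joint ranges: [-2.76, 2.76], [-0.34, 2.15], [-1.52, 1.57], [0.19, 2.46], [-1.09, 4.23], [0.17, 1.99], [-2.82, 2.82]. Speed limits (rad/s): [2.22, 2.22, 3.01, 3.01, 3.14, 3.14, 3.14].

## Interface

Orientations are given as a unit quaternion [x, y, z, w].
In Python, from plant import sensors, camera, ctrl gives the robot as it stands.
- The arm moves only by the shell command python3 -m handwheel 'ROWS'. ROWS is JSON, one flat list of numbers, 7 for each row, row after row: the opening, from 0 (shut) to 1 (fully open), then the shift along the tool's x, y, z in cm, then the turn, a rotation vector about the tool's x, y, z in rad. A call has 1 to 8 rows; each row is the pose to reach, as a shift and turn from the pose commanded when the call began, along the tool's axes at that moment; what a row does not reach only later rows make up. A row lasts 1/10 s, in which the tool goes at most 50 mm and 8.59 degrees, less where a joint would pass 70% of its speed; a pose out of reach is approached as far as the arm can. A call with a gripper value outside its range is refused whole. The fingers move at their own pace and stop on an object; the grip force is fixed at half the most. Time passes only in rows, so rows that repeat a pose let the fingers close. It gives the time, the measured TCP pose, the force and the opening at its end, in the units of the state.
- sensors.sense(): the state, without advancing time (a new reading comes with each control period).
- camera(name): name is "scene" or "side" or "wrist"; returns a dict with "img" (480x640x3 uint8, blue, green, red), "z_map" (480x640 float32, m along the optical axis (not along the pixel's ray), 0 where there is no reading), "intrinsics" (3x3 intrinsics, pixels), "rvec" (rotation vector, rad) and "tvec" (3), from world to camera coordinates, as OpenCV has them; the wrist camera has in their place "hand_eye" (4x4, takes a point from camera to tool coordinates, whose origin is the TCP and whose axes are the flange's). Camera axes: x right, y down, z forward; pixel columns grow to the right and rows downward; lengths in m; the calibration is good to about 2 mm. A picture is of the moment at which its call begins: read the wrist's pose just before it.
- ctrl.hand_in(): hands the job in, once; it reports no verdict.
The state is a dict: "clock": time; "joints": joint angles; "qvel": joint speeds; "joint_torque": joint torques, N m; "tcp_pos": TCP position; "eef_rot": TCP orientation; "contact_force": force on the tool from outside, world axes, zero at the start; "torque": the same for the moment, N m; "gripper_width": finger opening in m.
Only numpy, scipy, OpenCV 4.12 (cv2) and the standard library are available. Lean on these libraries where they do the work, as an engineer would, in place of code of your own. Each camera call takes 0.05 s, during which the arm holds its last target. There are 200 camera calls.

## Task

Slide the dial carrier plate by its black handle along the fixture bed, without lifting it off (the dials lie loose in it), until its two holes drop over the brass locating pins and it lies flat on the bed. Then turn the blank vacuum selector fully anticlockwise to its end stop and from there two clicks clockwise, and let go. Leave everything else on the bench where it is.

Things in the scene. Friction and masses are not known exactly. Their poses are not given: they have to be found in the camera images.
- carrier_grip (a point): Loose dial carrier: flat aluminium plate 180 (x) x 120 (y) x 6 mm, 0.5 kg, six flush black dials, black handle bar upright at its centre, 70 mm (x) x 14 mm (y), 36 mm tall above the plate. Point: on the handle's middle, 30 mm above the plate's underside, 12 mm under the handle's top. z up. Two through holes, 11.5 mm diameter, at x,y = (35,30) and (-35,-30) mm from it.
- home (a point): Where the carrier's centre belongs, on the top face of the fixture bed: a fixed dark steel slab 345 x 140 x 14 mm reaching from x = -240 to +105 mm and y = -70 to +70 mm of this point. x: sliding direction, from rails to pins, away from the robot; z up. Seated, the carrier's axes are parallel to these and its grip point is 30 mm straight above this point.
- pin_far (a point): Tip of the far fixed brass locating pin, at home's x,y = (35,30) mm. 9 mm diameter, 7.7 mm high above the bed, its upper 3.5 mm tapering to a flat tip 4 mm across.
- pin_near (a point): Tip of the near brass pin, the same size, at home's x,y = (-35,-30) mm. The plate rides on the pin tips as it slides, until both holes are over the pins.
- rails (a point): Midway between the far ends of two white rails on the bed, at the height of their tops; they are 8 mm high, 18 mm wide, at y = -45 and +45 mm, and run 139 mm towards -x from here (93 mm before home). The carrier starts lying on them, somewhat askew, 85 to 125 mm before home. At home its rear edge has just passed them, so it can go down 8 mm onto the bed.
- selector (a joint): Angle of the blank selector knob, rad: 0 at its anticlockwise end stop (seen from above), growing clockwise to the other stop at 1.35. Sprung detents click every 0.45 rad (0, 0.45, 0.90, 1.35; two clicks from the stop: 0.90) and draw the knob into the nearest one; passing one takes under 0.15 N m. It starts at one of the three clicks away from the anticlockwise stop.
- selector_grip (a point): On the selector's vertical axis, 78 mm above the bench, 11 mm under the top of its grey finger bar: 56 mm long (along this point's x, which turns with the knob), 14 mm wide, 32 mm tall. It stands on a black disc 60 mm across, whose top is 21 mm below this point, on a fixed white control box 120 x 120 x 45 mm left or right of the bed. z up.
- holder: bystander: dark wood block 110 x 110 x 16 mm carrying a steel movement holder with a dial, 40 mm tall in all; origin at the centre of its underside
- tweezers: bystander: steel tweezers about 140 mm long, lying flat; origin at their middle on the bench
- driver: bystander: blue-handled screwdriver 150 mm long, lying; origin at its middle on the bench
- loupe: bystander: black eyepiece 32 mm wide, 26 mm tall with a flat wire loop reaching 100 mm along its +x; origin under the eyepiece
- brush: bystander: wooden-handled brush 160 mm long, lying; origin at its middle on the bench
Things that resemble listed ones, but are neither listed nor needed, are in the scene too. Of the things like the part that bears selector, leave any that is green; of the rest the larger one is meant.

How it is judged:
On the way, in this order (a step that is already met when the one before it is completed fails the run):
1. the carrier lies flat on the bed with its holes over both pins (horizontal distance between carrier_grip and home below 0.004 m and z of carrier_grip in the frame of home below 0.0325 m and angle between the x axis of carrier_grip and the x axis of home, either way round below 0.05 rad and angle between carrier_grip's own z axis and vertical below 0.03 rad), for 0.2 s.
2. the selector is at its anticlockwise end stop (value of joint selector below 0.1 rad), for 0.1 s.
3. the selector is two clicks clockwise from the stop (value of joint selector between 0.75 and 1.05 rad), for 0.2 s.
At the end, for the whole second after the job is handed in: Carrier at rest flat on the bed over both pins (centre within 4 mm of home, grip point at most 32.5 mm above the bed, turned under 0.05 rad, tilted under 0.03 rad); selector at rest two clicks from its anticlockwise stop (0.75 to 1.05 rad) (all of step 1 and all of step 3 and linear speed of carrier below 0.01 m/s and velocity of joint selector between -0.1 and 0.1 rad/s); the robot touches nothing.
It fails at once if the carrier is lifted off: more than 20 mm above its height on the rails (z of carrier_grip in the frame of home above 0.058 m).
It fails at once if a bystander is moved by more than 30 mm (distance of any of holder, tweezers, driver, loupe, brush from where it was at the start of the episode above 0.03 m).
It also fails if it takes over 54 s, if anything falls off the work surface, if the arm or the gripper's body presses on something with over 40 N, if the wrist force passes 120 N, or if a joint passes its speed limit or range.

## Working session

There is one attempt and no reset: what is moved stays moved. The work goes in short steps, Python scripts to look and compute and a shell command to move; the robot and the scene stay as the last step left them, time stands still between calls to the robot, and variables do not carry over. Pictures are saved under pics/ and viewed, about 8 in all and at most 12, crops included, and the job is handed in when it is done.

```bash
mkdir -p pics && cat > h.py <<'E'
import numpy as np, cv2, json
from plant import sensors, camera, ctrl
from scipy.spatial.transform import Rotation as R
def pts(c, T=None):
    "per-pixel world points from z_map"
    K=c["intrinsics"]; z=c["z_map"]; v,u=np.mgrid[:480,:640]
    p=np.stack([(u-K[0,2])/K[0,0]*z,(v-K[1,2])/K[1,1]*z,z],-1)
    if T is not None: return p@T[:3,:3].T+T[:3,3]
    r=R.from_rotvec(np.ravel(c["rvec"])).as_matrix()
    return (p-np.ravel(c["tvec"]))@r
def wristT(c,s):
    T=np.eye(4);T[:3,:3]=R.from_quat(s["eef_rot"]).as_matrix();T[:3,3]=s["tcp_pos"]
    return T@c["hand_eye"]
def ray(c,u,v,h,T=None):
    "pixel onto plane z=h"
    if T is None:
        T=np.eye(4);r=R.from_rotvec(np.ravel(c["rvec"])).as_matrix();T[:3,:3]=r.T;T[:3,3]=-r.T@np.ravel(c["tvec"])
    d=T[:3,:3]@np.linalg.inv(c["intrinsics"])@[u,v,1]
    return T[:3,3]+d*(h-T[2,3])/d[2]
def load(n): return np.load(n,allow_pickle=True).item()
E
python3 - <<'E'
from h import *
s=sensors.sense();print({k:np.round(v,3) for k,v in s.items()},ctrl.hold_point_z)
for n in("scene","side"):
    c=camera(n);np.save(n+".npy",c);cv2.imwrite(f"pics/{n}.png",c["img"]);print(n,c["rvec"],c["tvec"],c["intrinsics"][0])
E
```

```text
{'clock': np.float64(0.0), 'joints': array([ 1.045,  0.577,  0.025,  1.438, -0.015,  1.129, -0.056]), 'qvel': array([ 0.001,  0.   , -0.   ,  0.001, -0.   , -0.   ,  0.001]), 'joint_torque': array([ 1.0000e-03, -7.6575e+01,  2.2510e+00, -2.8596e+01,  1.5000e-02,
        1.3000e-02,  0.0000e+00]), 'tcp_pos': array([ 0.288, -0.61 ,  0.23 ]), 'eef_rot': array([ 0.976,  0.219, -0.   , -0.001]), 'contact_force': array([ 0.265,  0.51 , -0.401]), 'torque': array([ 0.002,  0.008, -0.039]), 'gripper_width': np.float64(0.085)} -0.0187
scene [ 2.43651182  0.64993971 -0.21185815] [-0.39477192 -0.13931816  1.66475197] [595.21867843   0.         315.10248044]
side [ 0.90183196 -2.50061835  1.1131397 ] [0.33975625 0.25751006 0.77991669] [470.5327555    0.         320.72865342]
```

View pics/scene.png

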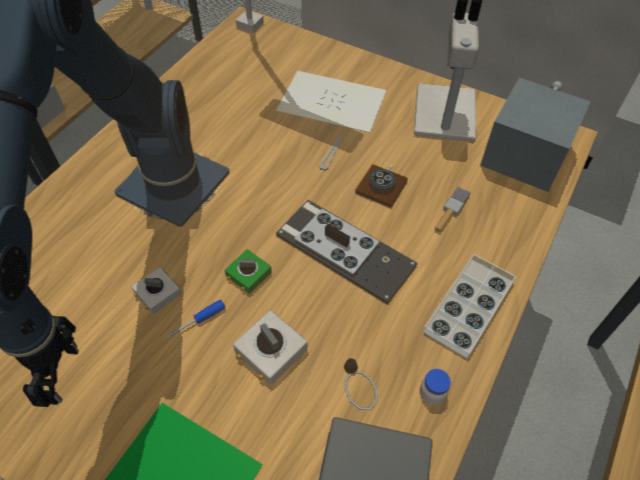

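View pics/side.png

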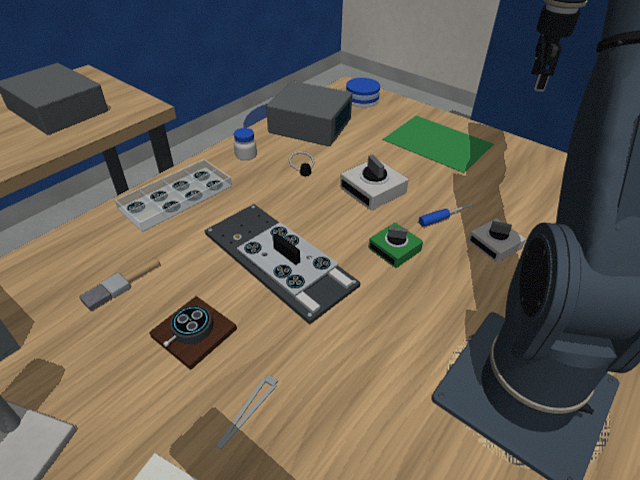

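Scene view: the selector candidates are the large white box (270,345), the green one (248,270) and the small grey one (155,288). Green is excluded and the white box is the larger of the rest, so I choose that. The carrier with its handle is at (338,235) on the bed. The far brass pin is at (386,258), and the tray at (470,305) is a look-alike.

```bash
python3 - <<'E'
from h import *
out=[]
P={}
for n in("scene","side"):
    c=load(n+".npy");p=pts(c);P[n]=p
    u,v=((340,240) if n=="scene" else (285,255))
    print(n,"centre",p[v,u].round(3))
    c0=p[v,u]
    m=(np.abs(p[...,2]-0.035)<0.027)&(np.hypot(p[...,0]-c0[0],p[...,1]-c0[1])<.35)
    lab=cv2.connectedComponents(m.astype(np.uint8))[1]
    l=lab[v,u];q=p[lab==l]
    r=cv2.minAreaRect(q[:,:2].astype(np.float32)*1000);print(" bed rect",r, cv2.boxPoints(r).round(0).tolist())
    h=q[q[:,2]>.048]
    print(" handle",cv2.minAreaRect(h[:,:2].astype(np.float32)*1000),h[:,2].max(),len(h))
    # plate: bright low-saturation pixels
    t=q[(q[:,2]>.024)&(q[:,2]<.032)];print(" plate",cv2.minAreaRect(t[:,:2].astype(np.float32)*1000),np.median(t[:,2]))
    # selector
    u,v=((270,345) if n=="scene" else (374,180)); c0=p[v,u]
    m=(np.hypot(p[...,0]-c0[0],p[...,1]-c0[1])<.1)
    q=p[m]; k=q[(q[:,2]>.065)&(q[:,2]<.1)]
    print(" knob",cv2.minAreaRect(k[:,:2].astype(np.float32)*1000),k[:,2].max(),len(k))
    b=q[(q[:,2]>.038)&(q[:,2]<.05)];print(" box",cv2.minAreaRect(b[:,:2].astype(np.float32)*1000))
c=load("scene.npy")["img"]
a=cv2.resize(c[190:310,265:425],None,fx=4,fy=4,interpolation=cv2.INTER_CUBIC)[:, :640]
b=cv2.resize(c[305:390,225:315],None,fx=4,fy=4)
cv2.imwrite("pics/crop.png",np.hstack([a[:340,:440],b]) if 0 else a)
E
```

```text
scene centre [0.511 0.028 0.046]
 bed rect ((522.8165283203125, 35.319007873535156), (148.3648681640625, 347.40887451171875), 83.27574157714844) [[342.0, -18.0], [687.0, -59.0], [704.0, 89.0], [359.0, 129.0]]
 handle ((496.84210205078125, 37.07914352416992), (19.311798095703125, 71.88756561279297), 84.2953109741211) 0.06194202191977741 100
 plate ((494.4207458496094, 37.82107162475586), (124.6728515625, 268.0163269042969), 83.17792510986328) 0.02832004639668348
 knob ((508.75665283203125, -295.65313720703125), (15.337888717651367, 57.18644714355469), 63.79436492919922) 0.09343839683158715 227
 box ((508.97882080078125, -295.536376953125), (121.30950164794922, 122.4207992553711), 77.49217224121094)
side centre [0.496 0.046 0.037]
 bed rect ((526.1146240234375, 38.675880432128906), (142.48211669921875, 348.23211669921875), 83.12057495117188) [[345.0, -11.0], [690.0, -53.0], [708.0, 89.0], [362.0, 130.0]]
 handle ((499.1863708496094, 39.478965759277344), (15.531198501586914, 71.77044677734375), 84.72161102294922) 0.06196722245478778 190
 plate ((499.27001953125, 39.293663024902344), (123.35193634033203, 183.06045532226562), 83.83860778808594) 0.027047852916890096
 knob ((509.2490234375, -291.7450256347656), (16.8226318359375, 58.013092041015625), 64.57048034667969) 0.08948931261888236 203
 box ((510.2044372558594, -292.09527587890625), (121.8453140258789, 123.51773071289062), 77.3172378540039)
```

View pics/crop.png

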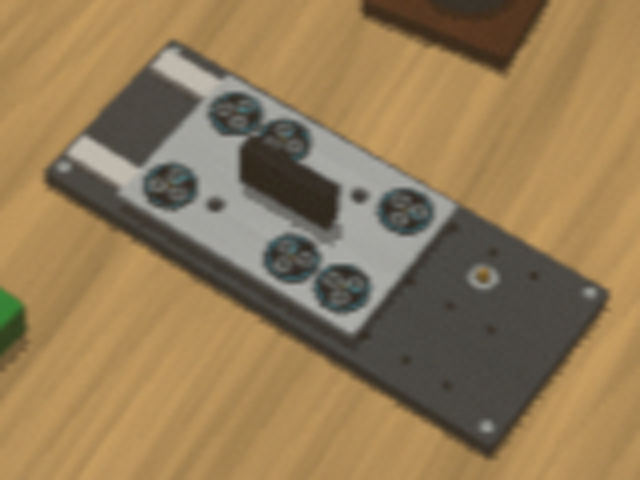

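```bash
cat >> h.py <<'E'
def go(xyz,yaw):
    "row numbers (cm, rad) to reach world xyz with tool down, tool x heading yaw (deg, mod 180)"
    s=sensors.sense();r=R.from_quat(s["eef_rot"])
    y=np.radians(yaw);cur=r.as_matrix()[:,0];cy=np.arctan2(cur[1],cur[0])
    y=cy+(y-cy+np.pi/2)%np.pi-np.pi/2
    t=R.from_matrix(np.array([[np.cos(y),np.sin(y),0],[np.sin(y),-np.cos(y),0],[0,0,-1]]))
    d=r.inv().apply(np.array(xyz)-s["tcp_pos"])*100
    print("shift cm",d.round(2),"turn",(r.inv()*t).as_rotvec().round(3),"now",s["tcp_pos"].round(4),"yaw",np.degrees(cy).round(2),"t",s["clock"])
E
python3 - <<'E'
from h import *
a=load("scene.npy");b=load("side.npy")
print("pin",ray(a,385.75,259,.0217).round(4),pts(a)[259,386].round(4))
c=camera("wrist");print(c["hand_eye"].round(3),c["intrinsics"].round(1))
go([.54,.035,.23],-6.5)
E
```

```text
pin [0.6302 0.0498 0.0217] [0.631  0.0493 0.0229]
[[ 0.001 -0.966 -0.26   0.065]
 [ 1.     0.001  0.     0.001]
 [ 0.    -0.26   0.966 -0.142]
 [ 0.     0.     0.     1.   ]] [[377.3   0.  321.6]
 [  0.  377.3 234.1]
 [  0.    0.    1. ]]
shift cm [ 50.31 -47.54   0.12] turn [-0.001  0.     0.555] now [ 0.2885 -0.6099  0.2306] yaw 25.31 t 0.15
```

```bash
R=1,25,-24,0,0,0,0.28; python3 -m handwheel '[1,4.5,-4.2,0,0,0,0.07, 1,8,-7.6,0,0,0,0.14, 1,11.5,-11,0,0,0,0.21, 1,15,-14.3,0,0,0,0.28, 1,18.5,-17.6,0,0,0,0.35, 1,22,-21,0,0,0,0.42, 1,25.5,-24.3,0,0,0,0.49, 1,29,-27.6,0,0,0,0.55]' && python3 -c "
from h import *
go([.54,.035,.23],-6.5)"
```

```text
clock: 0.95
tcp_pos: [0.4329, -0.235, 0.2313]
eef_rot: [0.998, -0.056, 0.0, -0.0]
contact_force: [0.5, -0.1, 0.1]
gripper_width: 0.0853
shift cm [  7.65 -28.02   0.14] turn [-0.    -0.     0.002] now [ 0.4329 -0.235   0.2313] yaw -6.37 t 0.95
```

```bash
python3 -m handwheel '[1,1,-4,0,0,0,0, 1,2,-8,0,0,0,0, 1,3.3,-12,0,0,0,0, 1,4.4,-16,0,0,0,0, 1,5.5,-20,0,0,0,0, 1,6.6,-24,0,0,0,0, 1,7.6,-28,0,0,0,0, 1,7.6,-28,0,0,0,0]' && python3 - <<'E'
from h import *
s=sensors.sense();c=camera("wrist");c["T"]=wristT(c,s);np.save("w1.npy",c);cv2.imwrite("pics/w1.png",c["img"]);print(s["tcp_pos"])
E
```

```text
clock: 1.75
tcp_pos: [0.5397, 0.0399, 0.2309]
eef_rot: [0.999, -0.05, 0.0, -0.002]
contact_force: [-0.3, 0.2, -0.0]
gripper_width: 0.0854
[0.53965653 0.03994117 0.23091482]
```

View pics/w1.png

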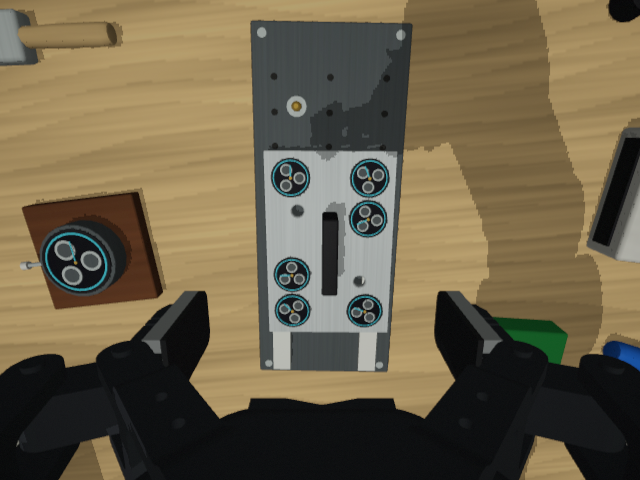

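The wrist view shows the pin at (296,106), the carrier holes at (297,210) and (359,281), and the handle from (330,212) to (330,296). The bed screws are at (262,32), (401,34), (268,363) and (379,365).

```bash
python3 - <<'E'
from h import *
c=load("w1.npy");T=c["T"];g=c["img"];gray=cv2.cvtColor(g,cv2.COLOR_BGR2GRAY);hsv=cv2.cvtColor(g,cv2.COLOR_BGR2HSV)
def cen(mask,u,v,r=9):
    w=np.zeros_like(gray);w[v-r:v+r+1,u-r:u+r+1]=1
    y,x=np.nonzero(mask&(w>0));return x.mean(),y.mean(),len(x)
pin=cen((hsv[...,1]>120)&(hsv[...,0]>10)&(hsv[...,0]<35),296,106);print(pin)
pinw=ray(c,*pin[:2],.0217,T)
A=cen(gray<130,297,210);B=cen(gray<130,359,281,8);print(A,B)
a=ray(c,*A[:2],.028,T);b=ray(c,*B[:2],.028,T)
d=a-b;print("dist holes",np.hypot(*d[:2]),"(92.2) carrier centre",((a+b)/2).round(4),"yaw",np.degrees(np.arctan2(d[1],d[0])-np.arctan2(30,35)).round(2))
sc=[ray(c,*cen(gray>150,u,v,8)[:2],.014,T) for u,v in((262,32),(401,34),(268,363),(379,365))]
sc=np.array(sc);print(sc.round(4));m=sc[:2].mean(0)-sc[2:].mean(0);yaw=np.arctan2(m[1],m[0])
print("bed yaw",np.degrees(yaw),"len",np.hypot(*m[:2]))
x=np.array([np.cos(yaw),np.sin(yaw),0]);y=np.array([-x[1],x[0],0])
print("home from pin",(pinw-.035*x-.030*y).round(4),"from screws",(sc.mean(0)+.0675*x).round(4),"pin",pinw)
# plate edge fit & handle
p=pts(c,T);h=p[(p[...,2]>.05)&(p[...,2]<.075)&(np.hypot(p[...,0]-.497,p[...,1]-.038)<.06)]
print("handle",cv2.minAreaRect(h[:,:2].astype(np.float32)*1000),np.median(h[:,2]))
E
```

```text
(np.float64(296.1363636363636), np.float64(105.86363636363636), 66)
(np.float64(296.9527559055118), np.float64(210.60629921259843), 127) (np.float64(358.11578947368423), np.float64(281.3578947368421), 95)
dist holes 0.09190306782646818 (92.2) carrier centre [0.4992 0.0375 0.028 ] yaw -6.52
[[ 6.933e-01  7.690e-02  1.400e-02]
 [ 6.794e-01 -4.130e-02  1.400e-02]
 [ 3.690e-01  1.115e-01  1.400e-02]
 [ 3.572e-01  6.000e-04  1.400e-02]]
bed yaw -6.74965470609924 len 0.3255035203385639
home from pin [0.5915 0.0279 0.0217] from screws [0.5918 0.029  0.014 ] pin [0.62981141 0.05357214 0.0217    ]
handle ((499.3802185058594, 36.613243103027344), (13.651435852050781, 69.37943267822266), 84.34468841552734) 0.06374043072821223
```

```bash
python3 -c "
from h import *
go([.499,.0372,.038],-6)"
```

```text
shift cm [-3.96  0.35 19.28] turn [-0.001  0.001  0.002] now [0.5388 0.0364 0.2308] yaw -5.9 t 1.8
```

```bash
python3 -m handwheel '[1,-2,0.1,4,0,0,0, 1,-4,0.2,8,0,0,0, 1,-4,0.2,11,0,0,0, 1,-4,0.2,13,0,0,0, 1,-4,0.2,13,0,0,0, 1,-4,0.2,13,0,0,0]' && python3 -c "
from h import *
go([.499,.0372,.038],-6)"
```

```text
clock: 2.4
tcp_pos: [0.4984, 0.0346, 0.1017]
eef_rot: [0.999, -0.055, -0.0, 0.0]
contact_force: [0.1, -0.0, 0.7]
gripper_width: 0.0854
shift cm [ 0.03 -0.27  6.37] turn [ 0.     0.    -0.005] now [0.4984 0.0346 0.1017] yaw -6.27 t 2.4
```

```bash
python3 -m handwheel '[1,0,-0.25,2,0,0,-0.005, 1,0,-0.25,4,0,0,-0.005, 1,0,-0.25,5.5,0,0,-0.005, 1,0,-0.25,6.4,0,0,-0.005, 1,0,-0.25,6.4,0,0,-0.005, 1,0,-0.25,6.4,0,0,-0.005]' && python3 -m handwheel '[0,0,0,0,0,0,0,0,0,0,0,0,0,0,0,0,0,0,0,0,0,0,0,0,0,0,0,0,0,0,0,0,0,0,0,0,0,0,0,0,0,0]' && python3 - <<'E'
from h import *
s=sensors.sense();print(s["contact_force"].round(1),s["torque"].round(2),s["gripper_width"])
go([.5915,.0283,.038],-6.75)
E
```

```text
clock: 3.0
tcp_pos: [0.4993, 0.0378, 0.0382]
eef_rot: [0.999, -0.052, 0.001, -0.0]
contact_force: [0.3, -0.3, -0.2]
gripper_width: 0.0852
clock: 3.6
tcp_pos: [0.4988, 0.038, 0.0376]
eef_rot: [0.999, -0.052, 0.0, -0.0]
contact_force: [-0.4, 0.2, 5.5]
gripper_width: 0.0129
[-0.4  0.2  5.5] [ 0.04  0.22 -0.07] 0.012850582872136957
shift cm [ 9.32  0.   -0.04] turn [-0.    -0.     0.014] now [0.4988 0.038  0.0376] yaw -5.92 t 3.6
```

Gripped. Slide to about 5 mm short of home and align the yaw.

```bash
python3 -m handwheel '[0,1,0,0,0,0,0.004, 0,2.3,0,0,0,0,0.008, 0,3.6,0,0,0,0,0.014, 0,4.9,0,0,0,0,0.014, 0,6.2,0,0,0,0,0.014, 0,7.5,0,0,0,0,0.014, 0,8.5,0,0,0,0,0.014, 0,8.5,0,0,0,0,0.014]' && python3 - <<'E'
from h import *
c=camera("scene");np.save("s2.npy",c);cv2.imwrite("pics/s2.png",cv2.resize(c["img"][190:310,265:425],None,fx=4,fy=4))
s=sensors.sense();print(s["contact_force"].round(1),s["torque"].round(2),s["gripper_width"])
go([.5915,.0283,.038],-6.75)
E
```

```text
clock: 4.4
tcp_pos: [0.5851, 0.029, 0.0373]
eef_rot: [0.998, -0.059, 0.001, -0.0]
contact_force: [3.3, -0.2, 1.7]
gripper_width: 0.0132
[ 2.5 -0.1  0.4] [-0.11 -0.55 -0.06] 0.013049393885984717
shift cm [ 0.7  -0.01 -0.06] turn [-0.    -0.002  0.   ] now [0.5845 0.0291 0.0374] yaw -6.74 t 4.45
```

```bash
python3 -m handwheel '[0,0.3,0,0,0,0,0, 0,0.55,0,0,0,0,0, 0,0.7,0,0,0,0,0, 0,0.7,0,0.1,0,0,0, 0,0.7,0,0.2,0,0,0, 0,0.7,0,0.3,0,0,0, 0,0.7,0,0.3,0,0,0]' && python3 - <<'E'
from h import *
s=sensors.sense();print(s["contact_force"].round(1),s["torque"].round(2),s["gripper_width"])
go([.5915,.0283,.038],-6.75)
E
```

```text
clock: 5.15
tcp_pos: [0.5902, 0.0284, 0.034]
eef_rot: [0.998, -0.059, -0.0, -0.0]
contact_force: [0.4, 0.4, -5.0]
gripper_width: 0.0129
[ 0.4  0.4 -5. ] [ 0.04 -0.1   0.04] 0.012891730054152695
shift cm [ 0.13 -0.   -0.4 ] turn [-0.     0.     0.001] now [0.5902 0.0284 0.034 ] yaw -6.71 t 5.15
```

The tool reads −5 N, so it is carrying the plate's weight, and it has sunk freely by 3.4 mm. Continue down.

```bash
python3 -m handwheel '[0,0,0,0.1,0,0,0, 0,0,0,0.2,0,0,0, 0,0,0,0.3,0,0,0, 0,0,0,0.4,0,0,0, 0,0,0,0.5,0,0,0, 0,0,0,0.5,0,0,0]' && python3 - <<'E'
from h import *
s=sensors.sense();print(s["contact_force"].round(1),s["torque"].round(2),s["gripper_width"])
go([.5915,.0283,.038],-6.75)
E
```

```text
clock: 5.75
tcp_pos: [0.5903, 0.0284, 0.0297]
eef_rot: [0.998, -0.059, 0.0, -0.0]
contact_force: [-1.5, -0.2, 0.7]
gripper_width: 0.0131
[-1.5 -0.2  0.7] [ 0.1  -0.05  0.05] 0.013133415727490584
shift cm [ 0.12 -0.   -0.83] turn [-0.    -0.     0.001] now [0.5903 0.0284 0.0297] yaw -6.71 t 5.75
```

It has sunk 8 mm and made contact. Release, rise and check.

```bash
python3 -m handwheel '[1,0,0,0,0,0,0,1,0,0,0,0,0,0,1,0,0,0,0,0,0,1,0,0,-2,0,0,0,1,0,0,-6,0,0,0,1,-2,0,-11,0,0,0,1,-4,0,-16,0,0,0,1,-5,0,-18,0,0,0]' && python3 - <<'E'
from h import *
s=sensors.sense();c=camera("wrist");c["T"]=T=wristT(c,s);np.save("w2.npy",c);cv2.imwrite("pics/w2.png",c["img"][0:400,120:520])
p=pts(c,T);h=p[(p[...,2]>.04)&(p[...,2]<.075)&(np.hypot(p[...,0]-.59,p[...,1]-.028)<.06)]
print("handle",cv2.minAreaRect(h[:,:2].astype(np.float32)*1000),np.median(h[:,2]))
# plate plane fit
m=(np.abs(p[...,2]-.02)<.012)&(c["img"].min(-1)>130)&(np.hypot(p[...,0]-.59,p[...,1]-.028)<.09)
q=p[m];A=np.c_[q[:,:2],np.ones(len(q))];k=np.linalg.lstsq(A,q[:,2],rcond=None)[0];print("plate z",np.median(q[:,2]),"slopes",k[:2])
go([.5092,-.294,.2],-26)
E
```

```text
clock: 6.55
tcp_pos: [0.5404, 0.0343, 0.2127]
eef_rot: [0.998, -0.059, 0.002, -0.0]
contact_force: [1.2, 0.1, 0.4]
gripper_width: 0.0857
handle ((590.3682861328125, 27.97031021118164), (13.68410873413086, 68.97303771972656), 83.26222229003906) 0.055708105724346535
plate z 0.019899252682965357 slopes [-0.00014988 -0.00016832]
shift cm [ 0.74 33.01  1.53] turn [-0.003 -0.006  0.337] now [0.5403 0.0347 0.2159] yaw -6.71 t 6.6
```

View pics/w2.png

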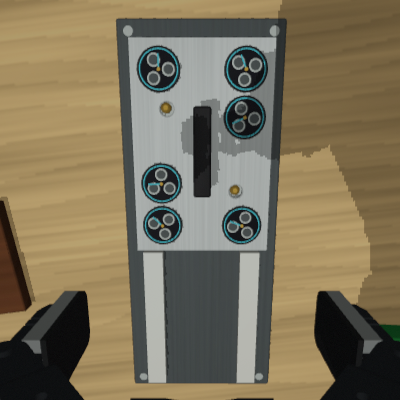

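Seated: brass shows in both holes (166,108 and 235,190 in the crop), the plate top is at z = 0.020 and it is level. Now the selector.

```bash
python3 -m handwheel '[1,-0.5,4,0,0,0,0.05,1,-1,8.5,0,0,0,0.1,1,-2,13,0,0,0,0.15,1,-3,17.5,0,0,0,0.2,1,-3,22,0,0,0,0.25,1,-3,26.5,0,0,0,0.3,1,-3,31,0,0,0,0.34,1,-3,33,0,0,0,0.34]' && python3 -m handwheel '[1,0,0,0,0,0,0,1,0,0,0,0,0,0]' && python3 - <<'E'
from h import *
s=sensors.sense();c=camera("wrist");c["T"]=T=wristT(c,s);np.save("w3.npy",c);cv2.imwrite("pics/w3.png",c["img"])
print(s["joints"].round(2))
p=pts(c,T);d=np.hypot(p[...,0]-.509,p[...,1]+.294)
k=p[(p[...,2]>.075)&(p[...,2]<.1)&(d<.05)];r=cv2.minAreaRect(k[:,:2].astype(np.float32)*1000);print("knob",r,np.median(k[:,2]))
b=p[(np.abs(p[...,2]-.045)<.006)&(d<.1)];print("box",cv2.minAreaRect(b[:,:2].astype(np.float32)*1000))
go([r[0][0]/1000,r[0][1]/1000,.063],r[2]+(90 if r[1][1]>r[1][0] else 0))
E
```

```text
clock: 7.4
tcp_pos: [0.4705, -0.2948, 0.2092]
eef_rot: [0.973, -0.23, 0.0, 0.001]
contact_force: [0.7, -0.2, -0.3]
gripper_width: 0.0854
clock: 7.6
tcp_pos: [0.472, -0.2899, 0.2089]
eef_rot: [0.974, -0.227, -0.0, -0.0]
contact_force: [-0.3, 0.9, 0.2]
gripper_width: 0.0854
[ 0.36  0.42  0.15  1.8  -0.08  0.93 -1.48]
knob ((509.96929931640625, -295.2371520996094), (14.048725128173828, 55.494239807128906), 64.37676239013672) 0.08869976888896053
box ((509.88824462890625, -295.178955078125), (120.24134063720703, 120.2856216430664), 77.20079040527344)
shift cm [ 3.66 -1.09 14.6 ] turn [-0.001  0.001 -0.009] now [ 0.4723 -0.289   0.209 ] yaw -26.15 t 7.65
```

View pics/w3.png

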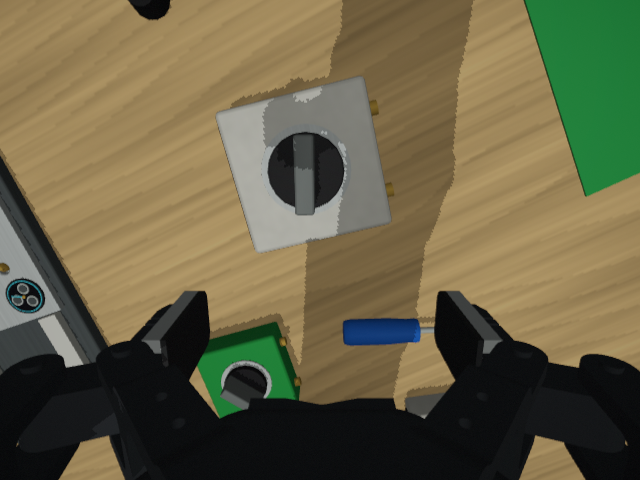

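The large white control box is at (305,165) with a grey finger bar, which matches the description. The green one is at (245,385) and stays untouched. Descend onto the bar.

```bash
python3 -m handwheel '[1,1.5,-0.4,3,0,0,0,1,3,-0.8,6,0,0,0,1,3.7,-1.1,8,0,0,-0.009,1,3.7,-1.1,9,0,0,-0.009,1,3.7,-1.1,9,0,0,-0.009,1,3.7,-1.1,9,0,0,-0.009]' && python3 -c "
from h import *
go([.51,-.2952,.063],-25.6)"
```

```text
clock: 8.25
tcp_pos: [0.5102, -0.2962, 0.1201]
eef_rot: [0.975, -0.222, 0.0, 0.0]
contact_force: [-0.7, -0.0, 0.2]
gripper_width: 0.0856
shift cm [-0.06 -0.08  5.71] turn [ 0.    -0.    -0.001] now [ 0.5102 -0.2962  0.1201] yaw -25.66 t 8.25
```

```bash
python3 -m handwheel '[1,0,-0.1,2,0,0,0,1,0,-0.1,4,0,0,0,1,0,-0.1,5.2,0,0,0,1,0,-0.1,5.7,0,0,0,1,0,-0.1,5.7,0,0,0]' && python3 -m handwheel '[0,0,0,0,0,0,0,0,0,0,0,0,0,0,0,0,0,0,0,0,0,0,0,0,0,0,0,0,0,0,0,0,0,0,0,0,0,0,0,0,0,0]' && python3 -m handwheel '[0,0,0,0,0,0,-0.08,0,0,0,0,0,0,-0.16,0,0,0,0,0,0,-0.24,0,0,0,0,0,0,-0.32,0,0,0,0,0,0,-0.4,0,0,0,0,0,0,-0.45,0,0,0,0,0,0,-0.45]' && python3 -c "
from h import *
s=sensors.sense();print(s['contact_force'].round(1),s['torque'].round(3),s['gripper_width'])
go([.51,-.2952,.063],-25.6)"
```

```text
clock: 8.75
tcp_pos: [0.5106, -0.2957, 0.0625]
eef_rot: [0.975, -0.222, -0.0, 0.0]
contact_force: [-0.4, -0.1, 0.6]
gripper_width: 0.0853
clock: 9.35
tcp_pos: [0.511, -0.2952, 0.0627]
eef_rot: [0.975, -0.222, 0.0, -0.0]
contact_force: [-1.3, 2.5, 4.8]
gripper_width: 0.0124
clock: 10.05
tcp_pos: [0.5111, -0.295, 0.0627]
eef_rot: [1.0, 0.002, 0.0, -0.0]
contact_force: [-0.1, 3.5, 4.9]
gripper_width: 0.013
[-0.1  3.5  4.9] [0.626 0.045 0.021] 0.013041836621741224
shift cm [-0.11  0.02 -0.03] turn [-0.001 -0.001  0.451] now [ 0.5111 -0.295   0.0627] yaw 0.24 t 10.05
```

```bash
python3 -m handwheel '[0,0,0,0,0,0,-0.04,0,0,0,0,0,0,-0.08,0,0,0,0,0,0,-0.1,0,0,0,0,0,0,-0.1]' && python3 -c "
from h import *
s=sensors.sense();print(s['contact_force'].round(1),s['torque'].round(3),s['gripper_width'])
go([.51,-.2952,.063],-25.6)"
```

```text
clock: 10.45
tcp_pos: [0.5111, -0.2949, 0.0627]
eef_rot: [0.999, 0.051, 0.0, -0.0]
contact_force: [0.1, 3.7, 5.1]
gripper_width: 0.013
[0.1 3.7 5.1] [ 0.655  0.044 -0.025] 0.013020878752674539
shift cm [-0.11  0.02 -0.03] turn [-0.001 -0.001  0.55 ] now [ 0.5111 -0.2949  0.0627] yaw 5.9 t 10.45
```

Only the detent spring resists, so this is not the stop. Continue to the next click.

```bash
python3 -m handwheel '[0,0,0,0,0,0,-0.08,0,0,0,0,0,0,-0.16,0,0,0,0,0,0,-0.24,0,0,0,0,0,0,-0.32,0,0,0,0,0,0,-0.35,0,0,0,0,0,0,-0.35]' && python3 -c "
from h import *
s=sensors.sense();print(s['contact_force'].round(1),s['torque'].round(3),s['gripper_width'])
go([.51,-.2952,.063],-25.6)" && python3 -m handwheel '[0,0,0,0,0,0,-0.04,0,0,0,0,0,0,-0.08,0,0,0,0,0,0,-0.1,0,0,0,0,0,0,-0.1]' && python3 -c "
from h import *
s=sensors.sense();print(s['contact_force'].round(1),s['torque'].round(3),s['gripper_width'])
go([.51,-.2952,.063],-25.6)"
```

```text
clock: 11.05
tcp_pos: [0.5111, -0.2947, 0.0627]
eef_rot: [0.974, 0.225, 0.0, -0.0]
contact_force: [-0.1, 3.7, 6.2]
gripper_width: 0.0131
[-0.1  3.7  6.2] [ 0.813  0.01  -0.134] 0.01309189014425539
shift cm [-0.12 -0.   -0.03] turn [-0.001 -0.001  0.9  ] now [ 0.5111 -0.2947  0.0627] yaw 25.96 t 11.05
clock: 11.45
tcp_pos: [0.5117, -0.2943, 0.0628]
eef_rot: [0.962, 0.272, 0.001, -0.001]
contact_force: [1.9, 7.1, 4.6]
gripper_width: 0.0128
[1.9 7.1 4.6] [ 1.344 -0.452 -1.563] 0.012761447278765279
shift cm [-0.19 -0.01 -0.02] turn [-0.002 -0.002  0.997] now [ 0.5117 -0.2943  0.0628] yaw 31.54 t 11.45
```

A 1.56 N·m jump marks the end stop, two clicks (0.90) from the start. Now turn clockwise by 0.97 overall, to about the starting heading, where the detent settles it.

```bash
python3 -m handwheel '[0,0,0,0,0,0,0.12,0,0,0,0,0,0,0.24,0,0,0,0,0,0,0.36,0,0,0,0,0,0,0.48,0,0,0,0,0,0,0.6,0,0,0,0,0,0,0.72,0,0,0,0,0,0,0.84,0,0,0,0,0,0,0.95]' && python3 -m handwheel '[0,0,0,0,0,0,0.03,0,0,0,0,0,0,0.03]' && python3 -c "
from h import *
s=sensors.sense();print(s['contact_force'].round(1),s['torque'].round(3),s['gripper_width'])
go([.51,-.2952,.063],-25.6)" 
```

```text
clock: 12.25
tcp_pos: [0.5112, -0.2952, 0.0626]
eef_rot: [0.98, -0.2, 0.0, -0.0]
contact_force: [0.0, 1.7, 3.0]
gripper_width: 0.0129
clock: 12.45
tcp_pos: [0.5111, -0.2952, 0.0626]
eef_rot: [0.977, -0.212, 0.0, -0.0]
contact_force: [0.4, 2.3, 5.3]
gripper_width: 0.013
[0.4 2.3 5.3] [ 0.58  -0.041 -0.075] 0.012959311146239801
shift cm [-0.1   0.05 -0.04] turn [-0.   -0.    0.02] now [ 0.5111 -0.2952  0.0626] yaw -24.46 t 12.45
```

Release, rise and look.

```bash
python3 -m handwheel '[0,0,0,0,0,0,0.02,1,0,0,0,0,0,0.02,1,0,0,0,0,0,0.02,1,0,0,0,0,0,0.02,1,0,0,-2,0,0,0.02,1,-1,0,-6,0,0,0.02,1,-3,0,-11,0,0,0.02,1,-4,0,-15,0,0,0.02]' && python3 -m handwheel '[1,0,0,0,0,0,0,1,0,0,0,0,0,0]' && python3 - <<'E'
from h import *
s=sensors.sense();c=camera("wrist");T=wristT(c,s)
p=pts(c,T);d=np.hypot(p[...,0]-.509,p[...,1]+.294)
k=p[(p[...,2]>.075)&(p[...,2]<.1)&(d<.05)];print("knob",cv2.minAreaRect(k[:,:2].astype(np.float32)*1000))
print(s["contact_force"],s["clock"])
c=camera("scene");cv2.imwrite("pics/end.png",c["img"])
for n in ("scene","side"):
    c=camera(n);p=pts(c);h=p[(p[...,2]>.04)&(p[...,2]<.075)&(np.hypot(p[...,0]-.59,p[...,1]-.028)<.06)]
    print(n,"handle",cv2.minAreaRect(h[:,:2].astype(np.float32)*1000),h[:,2].max())
E
```

```text
clock: 13.25
tcp_pos: [0.4729, -0.2787, 0.2137]
eef_rot: [0.975, -0.222, -0.001, 0.0]
contact_force: [0.5, -1.0, -0.1]
gripper_width: 0.0857
clock: 13.45
tcp_pos: [0.4745, -0.2793, 0.2134]
eef_rot: [0.975, -0.222, 0.001, 0.0]
contact_force: [0.9, -0.4, -0.9]
gripper_width: 0.0855
knob ((509.803466796875, -295.39715576171875), (13.63785171508789, 55.41435241699219), 63.914310455322266)
[ 0.89684165 -0.43184216 -0.90412629] 13.45
scene handle ((589.2944946289062, 26.439861297607422), (19.74114227294922, 70.1489028930664), 82.16828918457031) 0.06162394899164106
side handle ((590.6670532226562, 30.587461471557617), (15.025084495544434, 70.61054992675781), 82.85894775390625) 0.05792165428959498
```

View pics/end.png

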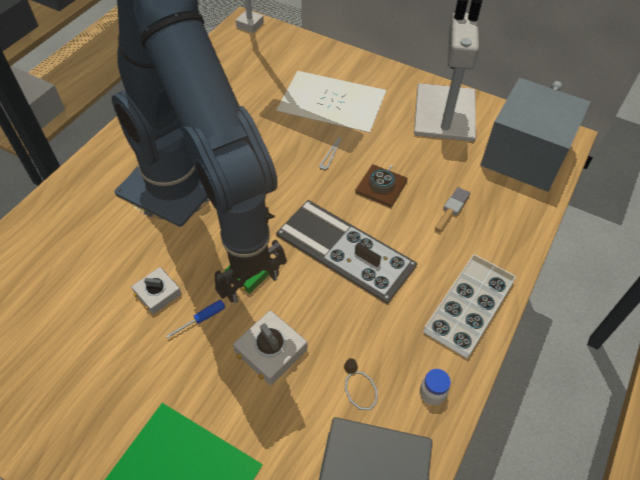

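The knob is back at −26.1°, about 0.9 rad clockwise of the stop. The carrier is seated (356,258) and the bystanders have not moved.

```bash
python3 -c "
from plant import ctrl
print(ctrl.hand_in())"
```

```text
the job is handed in; nothing more can be done
None
```

I handed the job in at about 13.6 s on the robot's clock; the hand-in gave no verdict.

- **Carrier:** I slid it by its handle about 92 mm along the rails and lowered it 8 mm onto the pins. After release, brass showed in both holes. The plate was level with its top at 20 mm, and the handle was within about 1 mm of home and 0.1° of the bed's direction.
- **Selector:** I turned the knob on the large white box anticlockwise until the torque jumped to about 1.6 N·m, 0.90 rad from where it started. I then turned it back two clicks clockwise and let go. It rests at −26.1°, the same click it started on.
- **Last checks:** The gripper is clear at about 21 cm height with no contact force, and the bystanders look unmoved in the final scene picture. The scene and side cameras put the handle up to about 2.7 mm from where the wrist camera did. That is roughly their calibration error plus the handle's sides being in view, and I relied on the wrist view. No check failed.

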